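# Set the drum head of a thickness sander: down to its stop by feel, up three turns, lock

## Task

Set the head of this small thickness sander for 3 mm strip. Wind the crank clockwise until the drum head comes to rest on its stop: feel for it and do not force it. Then wind the head up exactly three full turns from there, and after that swing the black lock lever clockwise until it is fully home. Leave the other things on the bench alone, and let go of everything at the end.

Things in the scene. Friction and masses are not known exactly. Their poses are not given: they have to be found in the camera images.
- sander: Benchtop thickness sander, fixed to the bench: slate grey base 250 x 300 x 50 mm, two steel columns, a bridge plate 120 x 310 mm across the top (plate top 172 mm above the bench), and between them the cream drum head on two chain-linked screws. No scale or counter. Origin on the bench under the middle; x along the feed, y along the drum from the crank's side to the lock lever's side, z up.
- crank_axis (a point): Point on the crank's upright axis at the height of the knob's middle (224.5 mm), at sander x = 0, y = -90 mm. Clockwise seen from above winds the head down, counter-clockwise up, 1 mm a turn. The crank runs from its lower stop (head resting on its collars; where is not shown) to nearly five turns above it, and starts 0.4 to 0.95 turns above it. Running drag about 1 N at the knob.
- knob_center (a point): Middle of the red crank knob: upright cylinder 26 mm across, 46 mm tall, 50 mm from the crank's axis, spinning freely on its pin, so it can be held without turning the hand. Its foot is 26 mm below this point; under it lies the steel crank arm, top 27.5 mm below. At the lower stop the resistance at the knob grows by about 1.8 N per mm pushed past first touch; more than about 20 N is forcing it.
- spindle: Upper end of the lift screw in the crank's hub: dark steel disc 15 mm across, on the crank's axis. Origin on the axis, 180 mm above the bench; x points along the crank arm when unloaded. It cannot turn below the lower stop.
- crank: Steel crank arm, 100 mm swing, clamped on the screw's end. Origin on the axis, 186 mm above the bench; x points from the axis out to the knob. Under load it winds up against the screw by 0.011 rad for each newton at the knob (0.23 rad at about 20 N).
- head_mark (a point): Middle of the front face of the cream drum head, under the bridge plate. It moves straight up and down with the crank, 1 mm a turn.
- lock_pivot (a point): Point on the upright axis of the lock lever, at the height of the lever's outer end (209.5 mm above the bench), at sander x = 0, y = +90 mm.
- lock_tip (a point): Outer part of the black lock lever, 66 mm from its pivot: a round bar 12 mm thick that ends 78 mm from the pivot; its outer 22 mm are level, with 31 mm free between bar and bridge plate. It can be pushed sideways with closed fingers.
- lock (a joint): Angle of the lock lever (rad): 0 when it points to the sander's -x side (fully loose), growing clockwise seen from above to 1.5, where it is fully home and points to the sander's +y side. It starts loose, between 0 and 0.35. It drags with about 1.5 N at its end and stays where it is left.
- dropper: Blue dropper bottle of paint standing on the bench, 27 mm across, 75 mm tall; origin under its middle. To be left alone.
- pot: Yellow paint pot with black lid standing on the bench, 52 mm across, 50 mm tall; origin under its middle. To be left alone.
- strip: Wooden strip 220 x 22 x 8 mm lying on the bench beside the sander; origin under its middle. To be left alone.
- bucket: Small steel bucket of brushes, 88 mm across, 170 mm tall with its brushes; origin under its middle. To be left alone.

How it is judged:
By the outcome, as a careful person would: the job done as asked, in the order asked, and still so for the second after the job is handed in, with the robot touching nothing.
It also fails if it takes over 72 s, if anything falls off the work surface, if the arm or the gripper's body presses on something with over 40 N, if the wrist force passes 120 N, or if a joint passes its speed limit or range.

## Robot

A 6-joint arm with a two-finger parallel gripper is mounted at the origin on the work surface. World frame = base frame: x ahead of the robot, y to its left, z up, the work surface at z = 0. Lengths are in m, angles in degrees, forces in N, time in s.
With the tool pointing down it reaches from about 0.3 to 0.75 m from the base axis. Payload 8.5 kg.
Tool frame: the origin (TCP) lies at the very end of the fingers, on their centre line; the grasp point (between the pads) lies 19 mm behind it; y points along the fingers, z is the direction in which the jaws open and shut, and the axes are right-handed (so a half turn about y gives the same grasp; the last joint's range is limited). The gripper opens to 85 mm and grips with 20 to 120 N. Pads are 22 mm wide; open, the fingers measure 114 mm over their backs; the gripper's body (76 mm by 85 mm) begins 54 mm behind the grasp point. The pads swing forward as they close: fully open they stand 13 mm farther back than shut.
Start: joints at [59.57, 21.807, 74.336, -0, 83.858, -12.336], TCP at [0.171, 0.523, 0.231] pointing down, gripper open.
Joint ranges: [-178.18, 178.18], [-50.72, 133.34], [12.68, 142.11], [-81.47, 261.47], [9.98, 163.14], [-165.26, 165.26]. Speed limits (degrees/s): [136.94, 136.94, 180, 180, 180, 180].

## Interface

Orientations are given as a 3x3 rotation matrix whose columns are the frame's x, y, z axes.
In Python, from rig import env gives the robot as it stands. The module is installed in compiled form; this text tells all that it offers.
- The arm moves only by the tool servo_tool, never from a script. Its argument "rows" is one flat list of numbers, 7 for each row, row after row: the opening, from 0 (shut) to 1 (fully open), then the shift along the world's x, y, z in m, then the turn, a rotation vector about the world's x, y, z in degrees. A call has 1 to 10 rows; each row shifts and turns the commanded pose from where the row before left it; what a row does not reach is not made up. A row lasts 1/12 s, in which the tool goes at most 41.7 mm and 7.16 degrees, less where a joint would pass 70% of its speed; a pose out of reach is approached as far as the arm can. A call with a gripper value outside its range is refused whole. The fingers move at their own pace and stop on an object; "force" is the grip in N (left out, the last holds). Time passes only in rows, so rows that do not move let the fingers close. It gives the time, the measured TCP pose, the force and the opening at its end, in the units of the state.
- env.observe(): the state, without advancing time (a new reading comes with each control period).
- env.get_image(name): name is "scene" or "side" or "wrist"; returns the picture (480x640x3 uint8, red, green, blue); there is no depth.
- env.camera_model(name): a dict with "camera_matrix" (3x3 intrinsics, pixels), "k1" (the pictures are not rectified: a ray, as slopes to the right and down, at radius r is drawn at 1 + k1 r^2 times it, then the intrinsics apply), "R" (3x3) and "t" (3): a world point X has camera coordinates R X + t; the wrist camera has in their place "mount" (4x4, takes a point from camera to tool coordinates, whose origin is the TCP and whose axes are the tool frame's). Camera axes: x right, y down, z forward; pixel columns grow to the right and rows downward; lengths in m; the calibration is good to about 2 mm. A picture is of the moment at which its call begins: read the wrist's pose just before it. camera_model takes no time and is no camera call.
- env.close_job(): hands the job in, once; it reports no verdict.
The state is a dict: "time_s": time; "q": joint angles; "qvel": joint speeds; "joint_efforts": joint torques, N m; "position": TCP position; "tool_rot": TCP orientation; "ft_force": force on the tool from outside, world axes, zero at the start; "wrist_torque": the same for the moment, N m; "grip_width": finger opening in m.
Only numpy, scipy, OpenCV 4.12 (cv2) and the standard library are available. Lean on these libraries where they do the work, as an engineer would, in place of code of your own. Each camera call takes 0.05 s, during which the arm holds its last target.

## Working session

There is one attempt and no reset: what is moved stays moved. The work goes in short steps, Python scripts to look and compute and a tool call to move; the robot and the scene stay as the last step left them, time stands still between calls to the robot, and variables do not carry over. Pictures are saved under pics/ and viewed, and the job is handed in when it is done.

Besides the shell and the picture viewer there is one more tool, called after "Call:" as name(argument=value, ...) on one line, values as JSON. servo_tool: Moves the arm, as the interface text tells. Its arguments: {"type":"object","properties":{"rows":{"type":"array","items":{"type":"number"}},"force":{"type":"number"}},"required":["rows"]}

```bash
mkdir -p pics; python3 - <<'E'
from rig import env
import cv2
s=env.observe()
for k,v in s.items(): print(k,v)
for n in ["scene","side","wrist"]:
    im=env.get_image(n); cv2.imwrite(f"pics/{n}0.png",im[:,:,::-1])
    print(n,env.camera_model(n))
E
```

```text
time_s 0.0
q [ 5.95684437e+01  2.18407150e+01  7.43868189e+01  4.58907485e-04
  8.38572331e+01 -1.23372855e+01]
qvel [-0.07276402 -0.10382361  0.09066052  0.01145823 -0.06170684 -0.00175799]
joint_efforts [ 3.56206328e-04 -4.48453724e+01 -2.31285328e+01 -1.36386607e-04
  4.62308148e-03  4.06138713e-05]
position [0.17067667 0.52252885 0.2307022 ]
tool_rot [[ 9.50546402e-01 -7.56227364e-04  3.10581658e-01]
 [-3.10582409e-01 -1.27161110e-03  9.50545607e-01]
 [-3.23889517e-04 -9.99998906e-01 -1.44359627e-03]]
ft_force [ 0.25955032 -0.86475893 -0.55952977]
wrist_torque [ 0.0175627  -0.04182346 -0.01878933]
grip_width 0.08537647594998687
scene {'camera_matrix': array([[618.97245626,   0.        , 322.0562401 ],
       [  0.        , 618.97245626, 231.67394877],
       [  0.        ,   0.        ,   1.        ]]), 'k1': -0.10121687329004757, 'R': array([[ 0.43105515,  0.90229234, -0.00774512],
       [ 0.71383414, -0.34624762, -0.60873099],
       [-0.55193504,  0.25686789, -0.79333889]]), 't': array([-0.27496641, -0.29105866,  1.59622158])}
side {'camera_matrix': array([[559.12999254,   0.
[... 218 characters left out ...]
-0.325877  , -0.43984837, -0.83686175],
       [ 0.49114195,  0.67759877, -0.54739337]]), 't': array([-0.39681357,  0.30470166,  0.77153382])}
wrist {'camera_matrix': array([[381.81555749,   0.        , 319.9728667 ],
       [  0.        , 381.81555749, 233.02337679],
       [  0.        ,   0.        ,   1.        ]]), 'k1': -0.05257986228709731, 'mount': array([[-1.80964028e-04,  9.58003052e-01,  2.86757945e-01,
        -7.30604314e-02],
       [-2.85005489e-04, -2.86757988e-01,  9.58003014e-01,
        -1.42299773e-01],
       [ 9.99999943e-01,  9.16364958e-05,  3.24929008e-04,
         3.21008849e-05],
       [ 0.00000000e+00,  0.00000000e+00,  0.00000000e+00,
         1.00000000e+00]])}
```

View pics/scene0.png

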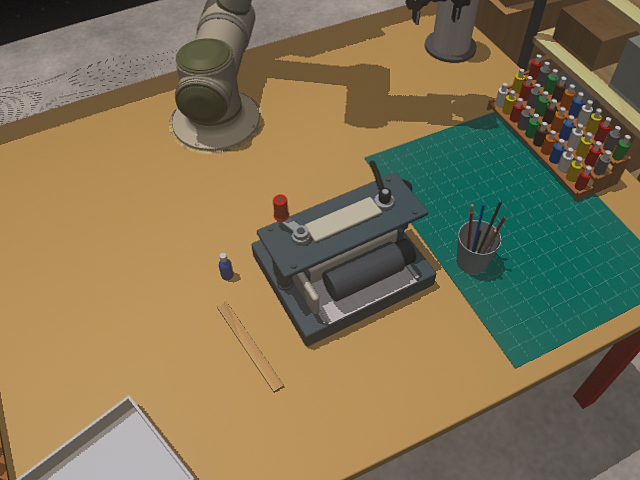

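View pics/side0.png

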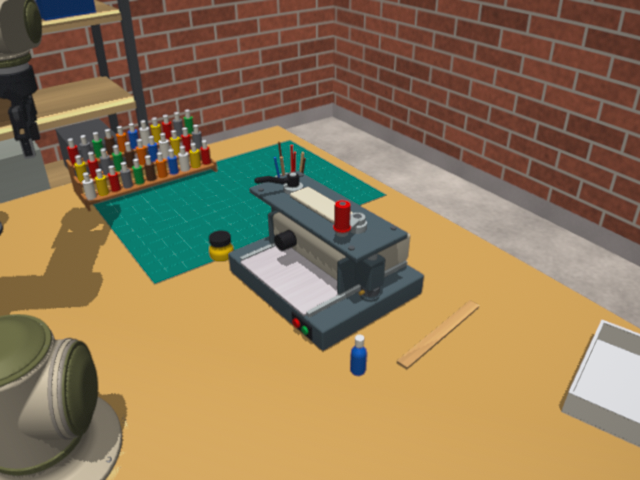

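View pics/wrist0.png

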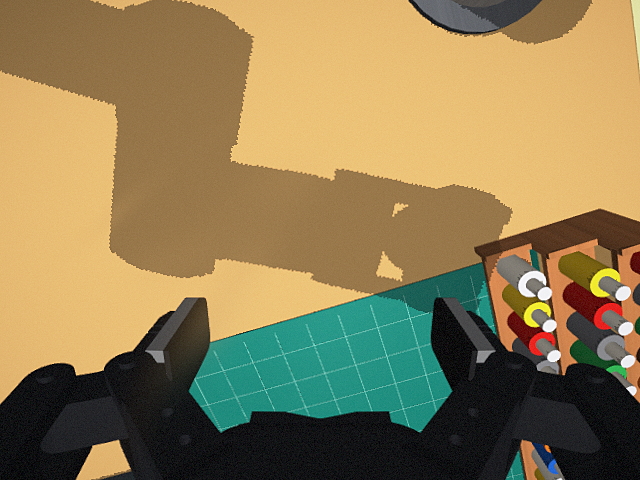

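```bash
python3 - <<'E'
import cv2
a=cv2.imread("pics/scene0.png")[160:350,210:450]; cv2.imwrite("pics/sc1.png",cv2.resize(a,None,fx=3.3,fy=3.1,interpolation=cv2.INTER_CUBIC))
a=cv2.imread("pics/side0.png")[160:350,220:440]; cv2.imwrite("pics/si1.png",cv2.resize(a,None,fx=3.5,fy=3.1,interpolation=cv2.INTER_CUBIC))
E
```

```text
(no output)
```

View pics/sc1.png

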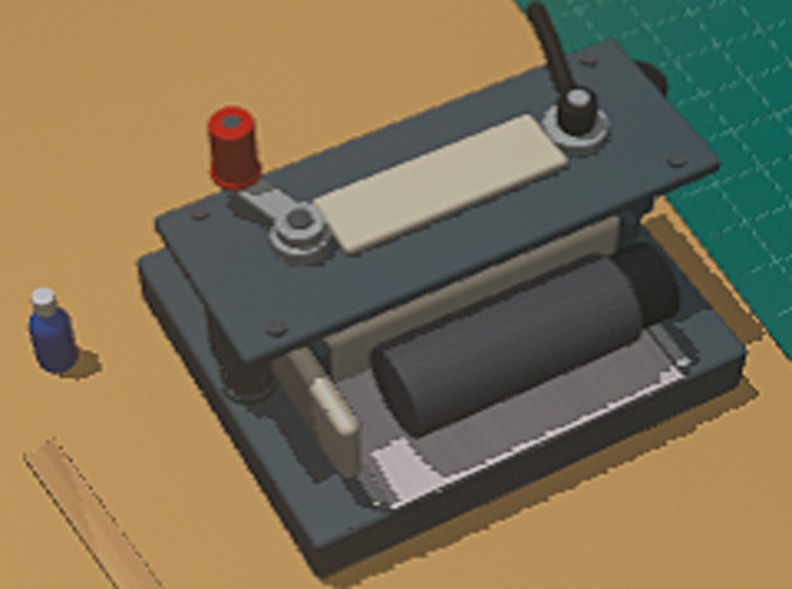

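View pics/si1.png

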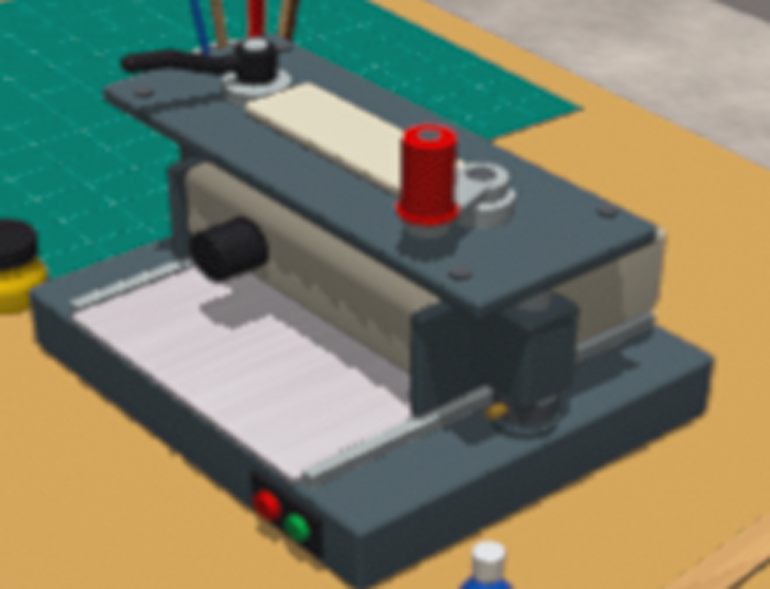

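```bash
cat > h.py <<'E'
from rig import env
import numpy as np, cv2
from scipy.optimize import least_squares
def cam(n):
    m=env.camera_model(n)
    if n=="wrist":
        s=env.observe(); T=np.eye(4); T[:3,:3]=s["tool_rot"]; T[:3,3]=s["position"]
        W=np.linalg.inv(T@m["mount"]); m["R"],m["t"]=W[:3,:3],W[:3,3]
    return m
def proj(m,X):
    c=np.asarray(X)@m["R"].T+m["t"]; x=c[...,:2]/c[...,2:]
    r2=(x**2).sum(-1,keepdims=True); x=x*(1+m["k1"]*r2)
    K=m["camera_matrix"]; return x*[K[0,0],K[1,1]]+[K[0,2],K[1,2]]
def ray(m,p):
    K=m["camera_matrix"]; d=(np.array(p)-[K[0,2],K[1,2]])/[K[0,0],K[1,1]]; x=d.copy()
    for _ in range(20): x=d/(1+m["k1"]*(x@x))
    return -m["R"].T@m["t"], m["R"].T@np.r_[x,1]
def atz(m,p,z):
    o,d=ray(m,p); return o+d*(z-o[2])/d[2]
def tri(obs):
    return least_squares(lambda X: np.concatenate([proj(m,X)-p for m,p in obs]),[.45,.1,.2])
E
python3 - <<'E'
from h import *
A,B=cam("scene"),cam("side")
for n,a,b in [("knobtop",(280,198.7),(342.6,203.5)),("spindle",(300.9,230.6),(358.3,216.5)),("locktop",(385.5,191.3),(293.1,174.5)),("corner-",(257.6,231),(357.7,258.4)),("corner2",(284.8,274.5),(407.7,233.5)),("corner3",(395.5,173.5),(250.3,189))]:
    r=tri([(A,a),(B,b)]); print(n,r.x.round(4),(2*r.cost)**.5)
for p in [(257.6,231),(284.8,274.5),(427.6,211.6),(395.5,173.5)]: print(atz(A,p,.172).round(4))
E
```

```text
knobtop [ 0.5216 -0.0263  0.2443] 0.6383290397463403
spindle [ 0.5694 -0.009   0.1958] 1.1088727499792124
locktop [0.5599 0.1716 0.2047] 0.7530020139177495
corner- [ 0.5154 -0.0746  0.1691] 0.8612195564985706
corner2 [ 0.6286 -0.0686  0.1704] 1.6448075004003038
corner3 [0.4993 0.2317 0.1674] 0.5307968516639963
[ 0.5167 -0.0741  0.172 ]
[ 0.6282 -0.0671  0.172 ]
[0.6152 0.2362 0.172 ]
[0.5021 0.23   0.172 ]
```

Call:
servo_tool(rows=[1,0.02,-0.032,0.01,0,0,6,1,0.02,-0.032,0.01,0,0,6,1,0.02,-0.032,0.01,0,0,6,1,0.02,-0.032,0.01,0,0,0,1,0.02,-0.032,0.01,0,0,0,1,0.02,-0.032,0.01,0,0,0,1,0.02,-0.032,0.01,0,0,0,1,0.02,-0.032,0.01,0,0,0,1,0.02,-0.032,0.01,0,0,0,1,0.02,-0.032,0,0,0,0])

```text
time_s: 0.98
position: [0.3718, 0.2012, 0.323]
tool_rot: [[1.0, 0.003, 0.002], [-0.002, 0.001, 1.0], [0.003, -1.0, 0.001]]
ft_force: [1.2, -0.0, 0.4]
grip_width: 0.0851
```

Call:
servo_tool(rows=[1,0.02,-0.034,0,0,0,0,1,0.02,-0.034,0,0,0,0,1,0.02,-0.034,0,0,0,0,1,0.02,-0.034,0,0,0,0,1,0.02,-0.034,0,0,0,0,1,0.02,-0.034,0,0,0,0,1,0.01,-0.01,0,0,0,0,1,0,0,0,0,0,0,1,0,0,0,0,0,0])

```text
time_s: 1.73
position: [0.5007, -0.0114, 0.3208]
tool_rot: [[1.0, -0.001, 0.003], [-0.003, 0.001, 1.0], [-0.001, -1.0, 0.001]]
ft_force: [-1.0, 0.2, 0.3]
grip_width: 0.0855
```

```bash
python3 - <<'E'
from h import *
s=env.observe(); print(s["time_s"],s["position"],s["tool_rot"].round(4),s["q"].round(1),s["ft_force"])
m=cam("wrist"); np.savez("w1.npz",**m)
im=env.get_image("wrist"); cv2.imwrite("pics/w1.png",im[:,:,::-1])
for X in [(.5216,-.0263,.2443),(.5694,-.009,.192)]: print(proj(m,X))
E
```

```text
1.7333 [ 0.50074287 -0.01142653  0.32075736] [[ 1.0e+00 -1.3e-03  2.7e-03]
 [-2.7e-03  6.0e-04  1.0e+00]
 [-1.3e-03 -1.0e+00  6.0e-04]] [ -14.9   13.9   71.3    0.    94.9 -104.7] [-0.96027543  0.15623634  0.26441452]
[295.78946807 277.13877229]
[323.01239743 306.85671783]
```

View pics/w1.png

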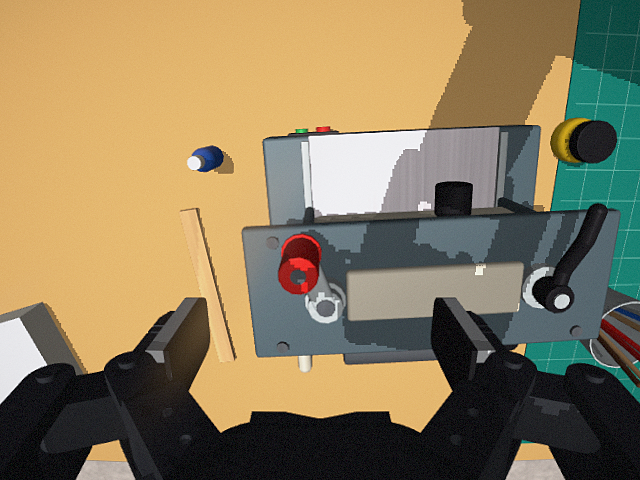

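```bash
python3 - <<'E'
import cv2
a=cv2.imread("pics/w1.png")
cv2.imwrite("pics/w1a.png",cv2.resize(a[220:360,240:380],None,fx=4,fy=4,interpolation=cv2.INTER_CUBIC))
cv2.imwrite("pics/w1b.png",cv2.resize(a[190:370,490:630],None,fx=3.2,fy=3.2,interpolation=cv2.INTER_CUBIC))
E
```

```text
(no output)
```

View pics/w1a.png

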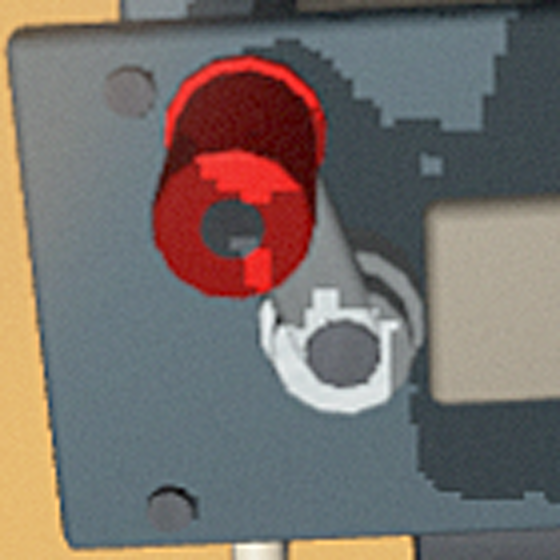

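View pics/w1b.png

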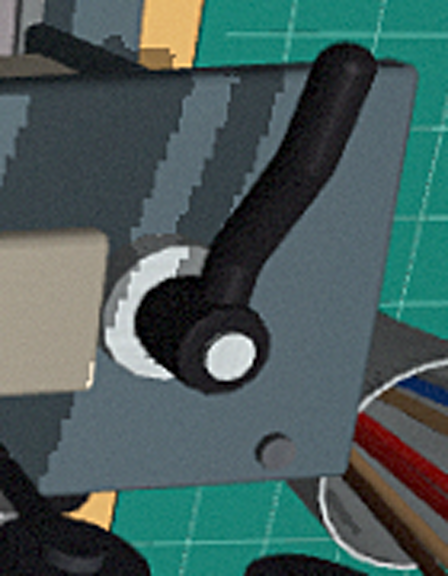

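```bash
cat > fit.py <<'E'
from h import *
A,B=cam("scene"),cam("side"); W=dict(np.load("w1.npz"))
C={"c1":(-.06,-.155,.172),"c2":(.06,-.155,.172),"c3":(.06,.155,.172),"c4":(-.06,.155,.172),"sp":(0,-.09,.197)}
obs=[(A,"c1",(257.6,231)),(A,"c2",(284.8,274.5)),(A,"c3",(427.6,211.6)),(A,"c4",(395.5,173.5)),(A,"sp",(300.9,230.6)),(A,"k",(280,198.7)),
(B,"c1",(357.7,258.4)),(B,"c2",(407.7,233.5)),(B,"c4",(250.3,189)),(B,"sp",(358.3,216.5)),(B,"k",(342.6,203.5)),
(W,"c1",(242.5,228.7)),(W,"c2",(256.7,357)),(W,"c3",(597.8,337.5)),(W,"c4",(619.7,211.9)),(W,"sp",(325.8,308)),(W,"k",(298.3,276))]
def f(p,ob=obs):
    c,s=np.cos(p[2]),np.sin(p[2]); out=[]
    for m,n,uv in ob:
        l=np.array(C[n]) if n!="k" else np.array([.05*np.cos(p[3]),-.09+.05*np.sin(p[3]),.2445])
        X=np.array([p[0]+c*l[0]-s*l[1],p[1]+s*l[0]+c*l[1],l[2]])
        z=(m["R"]@X+m["t"])[2]
        out.append((proj(m,X)-uv)*z/m["camera_matrix"][0,0]*1000)
    return np.concatenate(out)
for ob in [obs,obs[:6],obs[6:11],obs[11:]]:
    r=least_squares(f,[.565,.08,.05,3.4],args=(ob,),loss="soft_l1")
    p=r.x; c,s=np.cos(p[2]),np.sin(p[2])
    ax=[p[0]+s*.09,p[1]-c*.09]; lk=[p[0]-s*.09,p[1]+c*.09]
    print(p[:2].round(4),np.degrees(p[2:]).round(2),"axis",np.round(ax,4),"lock",np.round(lk,4),"knob",np.round([ax[0]+.05*np.cos(p[2]+p[3]),ax[1]+.05*np.sin(p[2]+p[3])],4)); print(f(p,ob).reshape(-1,2).round(1).tolist())
E
python3 fit.py
```

```text
[0.564  0.0816] [  2.78 197.42] axis [ 0.5683 -0.0083] lock [0.5596 0.1715] knob [ 0.5214 -0.0256]
[[-3.8, -2.9], [-1.7, 3.6], [3.3, -0.2], [0.2, -4.8], [-0.6, -0.4], [0.1, 0.2], [-2.6, -0.9], [1.8, -2.6], [-4.1, -4.4], [-2.2, -1.8], [-1.1, -0.9], [-3.3, 0.7], [-2.5, 1.8], [0.0, 2.5], [1.6, -0.8], [-1.4, 0.5], [-0.9, 0.6]]
[0.5646 0.0817] [  2.99 197.35] axis [ 0.5693 -0.0081] lock [0.5599 0.1716] knob [ 0.5224 -0.0255]
[[-3.4, -2.1], [-0.9, 4.4], [3.6, -0.3], [0.2, -4.7], [-0.0, 0.2], [0.6, 0.9]]
[0.5645 0.0775] [  2.39 195.79] axis [ 0.5683 -0.0124] lock [0.5608 0.1674] knob [ 0.5208 -0.028 ]
[[-0.7, 1.0], [4.6, -0.5], [-0.9, -3.5], [0.4, -0.1], [-0.1, 0.3]]
[0.5635 0.0831] [  2.56 198.38] axis [ 0.5676 -0.0068] lock [0.5595 0.173 ] knob [ 0.5209 -0.0247]
[[-1.6, -0.3], [-1.3, 0.9], [1.2, 2.6], [3.2, -0.7], [0.1, -0.2], [0.0, 0.1]]
```

Call:
servo_tool(rows=[1,0.0205,-0.014,-0.015,0,0,0,1,0,0,-0.04,0,0,0,1,0,0,-0.04,0,0,0,1,0,0,-0.021,0,0,0,1,0,0,0,0,0,0,0,0,0,0,0,0,0,0,0,0,0,0,0,0,0,0,0,0,0,0,0,0,0,0,0,0,0,0,0,0,0,0,0,0,0], force=40)

```text
time_s: 2.62
position: [0.5216, -0.0252, 0.2064]
tool_rot: [[1.0, 0.002, 0.001], [-0.001, -0.001, 1.0], [0.002, -1.0, -0.001]]
ft_force: [-1.1, -1.9, 3.0]
grip_width: 0.0256
```

```bash
cat > st.py <<'E'
from h import *
import sys
s=env.observe(); p=s["position"]; print(s["time_s"],p.round(5),"F",s["ft_force"].round(2),"T",s["wrist_torque"].round(3),"w",round(s["grip_width"],4))
c=np.array([.569,-.008]); d=p[:2]-c
a=np.arctan2(d[1],d[0]); print("ang",np.degrees(a).round(2),"r",np.hypot(*d).round(4),"Frad",(s["ft_force"][:2]@[np.cos(a),np.sin(a)]).round(2),"Ftan_ccw",(s["ft_force"][:2]@[-np.sin(a),np.cos(a)]).round(2))
if len(sys.argv)>1:
    m=env.get_image(sys.argv[1]); cv2.imwrite("pics/"+sys.argv[2],m[:,:,::-1])
E
python3 st.py wrist w2.png
```

```text
2.6167 [ 0.52161 -0.02521  0.20645] F [-1.13 -1.86  3.01] T [-0.182  0.207 -0.003] w 0.0256
ang -160.04 r 0.0504 Frad 1.7 Ftan_ccw 1.36
```

View pics/w2.png

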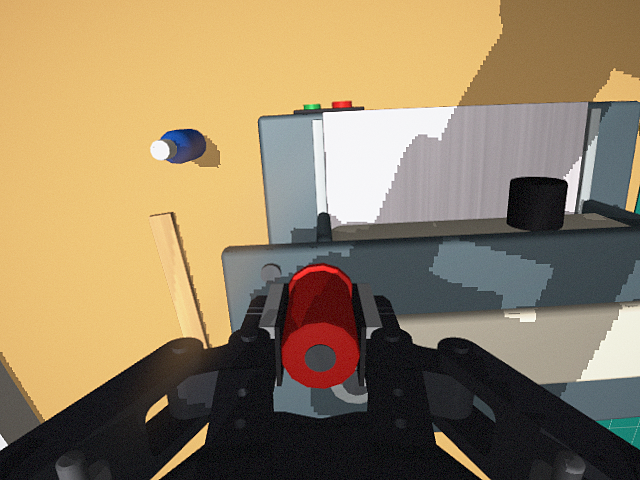

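```bash
cat > arc.py <<'E'
import numpy as np,sys
a0,step,n=map(float,sys.argv[1:4]); r=float(sys.argv[4]) if len(sys.argv)>4 else .05
a=np.radians(a0+step*np.arange(int(n)+1)); P=np.round(np.c_[r*np.cos(a),r*np.sin(a)],4); D=np.diff(P,axis=0)
for i in range(0,len(D),10): print("["+", ".join("0, %g, %g, 0, 0, 0, 0"%(round(x,4)+0.,round(y,4)+0.) for x,y in D[i:i+10])+"]")
E
python3 arc.py 200 -10 14
```

```text
[0, -0.0022, 0.0084, 0, 0, 0, 0, 0, -0.0008, 0.0087, 0, 0, 0, 0, 0, 0.0008, 0.0087, 0, 0, 0, 0, 0, 0.0022, 0.0084, 0, 0, 0, 0, 0, 0.0037, 0.0079, 0, 0, 0, 0, 0, 0.005, 0.0071, 0, 0, 0, 0, 0, 0.0062, 0.0062, 0, 0, 0, 0, 0, 0.0071, 0.005, 0, 0, 0, 0, 0, 0.0079, 0.0037, 0, 0, 0, 0, 0, 0.0084, 0.0022, 0, 0, 0, 0]
[0, 0.0087, 0.0008, 0, 0, 0, 0, 0, 0.0087, -0.0008, 0, 0, 0, 0, 0, 0.0084, -0.0022, 0, 0, 0, 0, 0, 0.0079, -0.0037, 0, 0, 0, 0]
```

Call:
servo_tool(rows=[0,-0.0022,0.0084,0,0,0,0,0,-0.0008,0.0087,0,0,0,0,0,0.0008,0.0087,0,0,0,0,0,0.0022,0.0084,0,0,0,0,0,0.0037,0.0079,0,0,0,0])

```text
time_s: 3.08
position: [0.5248, 0.0174, 0.2063]
tool_rot: [[1.0, 0.001, 0.002], [-0.002, -0.001, 1.0], [0.001, -1.0, -0.001]]
ft_force: [-1.9, -0.3, 4.5]
grip_width: 0.0255
```

```bash
python3 st.py
```

```text
3.0833 [0.5248  0.01738 0.20634] F [-1.89 -0.3   4.48] T [-0.19   0.176 -0.03 ] w 0.0255
ang 150.13 r 0.051 Frad 1.49 Ftan_ccw 1.2
```

Call:
servo_tool(rows=[0,0.005,0.0071,0,0,0,0,0,0.0062,0.0062,0,0,0,0,0,0.0071,0.005,0,0,0,0,0,0.0079,0.0037,0,0,0,0,0,0.0084,0.0022,0,0,0,0])

```text
time_s: 3.5
position: [0.5599, 0.042, 0.2064]
tool_rot: [[1.0, 0.001, 0.001], [-0.001, 0.0, 1.0], [0.001, -1.0, 0.0]]
ft_force: [-1.5, 0.3, 5.1]
grip_width: 0.0252
```

```bash
python3 st.py
```

```text
3.5 [0.55988 0.04198 0.20638] F [-1.48  0.32  5.13] T [-0.23   0.242 -0.03 ] w 0.0252
ang 100.34 r 0.0508 Frad 0.58 Ftan_ccw 1.4
```

Call:
servo_tool(rows=[0,0.0087,0.0008,0,0,0,0,0,0.0087,-0.0008,0,0,0,0,0,0.0084,-0.0022,0,0,0,0,0,0.0079,-0.0037,0,0,0,0,0,0,0,0,0,0,0])

```text
time_s: 3.92
position: [0.595, 0.035, 0.2064]
tool_rot: [[1.0, 0.004, 0.002], [-0.002, -0.0, 1.0], [0.004, -1.0, -0.0]]
ft_force: [2.1, 0.6, 4.6]
grip_width: 0.0248
```

```bash
python3 st.py; python3 arc.py 60 -4 52
```

```text
3.9167 [0.59499 0.035   0.20641] F [2.05 0.58 4.58] T [ 0.059 -0.188 -0.009] w 0.0248
ang 58.85 r 0.0502 Frad 1.56 Ftan_ccw -1.46
[0, 0.003, -0.0018, 0, 0, 0, 0, 0, 0.0028, -0.0021, 0, 0, 0, 0, 0, 0.0027, -0.0022, 0, 0, 0, 0, 0, 0.0025, -0.0025, 0, 0, 0, 0, 0, 0.0023, -0.0026, 0, 0, 0, 0, 0, 0.0022, -0.0027, 0, 0, 0, 0, 0, 0.0019, -0.0029, 0, 0, 0, 0, 0, 0.0017, -0.003, 0, 0, 0, 0, 0, 0.0016, -0.0032, 0, 0, 0, 0, 0, 0.0013, -0.0032, 0, 0, 0, 0]
[0, 0.0011, -0.0033, 0, 0, 0, 0, 0, 0.0008, -0.0034, 0, 0, 0, 0, 0, 0.0006, -0.0034, 0, 0, 0, 0, 0, 0.0004, -0.0035, 0, 0, 0, 0, 0, 0.0001, -0.0035, 0, 0, 0, 0, 0, -0.0001, -0.0035, 0, 0, 0, 0, 0, -0.0004, -0.0035, 0, 0, 0, 0, 0, -0.0006, -0.0034, 0, 0, 0, 0, 0, -0.0008, -0.0034, 0, 0, 0, 0, 0, -0.0011, -0.0033, 0, 0, 0, 0]
[0, -0.0013, -0.0032, 0, 0, 0, 0, 0, -0.0016, -0.0032, 0, 0, 0, 0, 0, -0.0017, -0.003, 0, 0, 0, 0, 0, -0.0019, -0.0029, 0, 0, 0, 0, 0, -0.0022, -0.0027, 0, 0, 0, 0, 0, -0.0023, -0.0026, 0, 0, 0, 0, 0, -0.0025, -0.0025, 0, 0, 0, 0, 0, -0.0027, -0.0022, 0, 0, 0, 0, 0, -0.0028, -0.0021, 0, 0, 0, 0, 0, -0.003, -0.0018, 0, 0, 0, 0]
[0, -0.0031, -0.0016, 0, 0, 0, 0, 0, -0.0032, -0.0015, 0, 0, 0, 0, 0, -0.0032, -0.0012, 0, 0, 0, 0, 0, -0.0034, -0.0009, 0, 0, 0, 0, 0, -0.0034, -0.0007, 0, 0, 0, 0, 0, -0.0035, -0.0005, 0, 0, 0, 0, 0, -0.0035, -0.0003, 0, 0, 0, 0, 0, -0.0034, 0, 0, 0, 0, 0, 0, -0.0035, 0.0003, 0, 0, 0, 0, 0, -0.0035, 0.0005, 0, 0, 0, 0]
[0, -0.0034, 0.0007, 0, 0, 0, 0, 0, -0.0034, 0.0009, 0, 0, 0, 0, 0, -0.0032, 0.0012, 0, 0, 0, 0, 0, -0.0032, 0.0015, 0, 0, 0, 0, 0, -0.0031, 0.0016, 0, 0, 0, 0, 0, -0.003, 0.0018, 0, 0, 0, 0, 0, -0.0028, 0.0021, 0, 0, 0, 0, 0, -0.0027, 0.0022, 0, 0, 0, 0, 0, -0.0025, 0.0025, 0, 0, 0, 0, 0, -0.0023, 0.0026, 0, 0, 0, 0]
[0, -0.0022, 0.0027, 0, 0, 0, 0, 0, -0.0019, 0.0029, 0, 0, 0, 0]
```

Call:
servo_tool(rows=[0,0.003,-0.0018,0,0,0,0,0,0.0028,-0.0021,0,0,0,0])

```text
time_s: 4.08
position: [0.5996, 0.0318, 0.2064]
tool_rot: [[1.0, 0.002, 0.001], [-0.001, 0.0, 1.0], [0.002, -1.0, 0.0]]
ft_force: [-1.1, 1.5, 5.5]
grip_width: 0.0253
```

```bash
python3 st.py
```

```text
4.0833 [0.59959 0.03175 0.20642] F [-1.07  1.5   5.5 ] T [0.151 0.128 0.03 ] w 0.0253
ang 52.42 r 0.0502 Frad 0.54 Ftan_ccw 1.76
```

Call:
servo_tool(rows=[0,0.0027,-0.0022,0,0,0,0,0,0.0025,-0.0025,0,0,0,0])

```text
time_s: 4.25
position: [0.6048, 0.027, 0.2064]
tool_rot: [[1.0, 0.002, 0.001], [-0.001, 0.0, 1.0], [0.002, -1.0, 0.0]]
ft_force: [-0.1, 1.1, 5.2]
grip_width: 0.0251
```

Call:
servo_tool(rows=[0,0.0023,-0.0026,0,0,0,0,0,0.0022,-0.0027,0,0,0,0])

```text
time_s: 4.42
position: [0.6093, 0.0216, 0.2064]
tool_rot: [[1.0, 0.002, 0.001], [-0.001, 0.0, 1.0], [0.002, -1.0, 0.0]]
ft_force: [0.0, 2.4, 5.9]
grip_width: 0.0251
```

Call:
servo_tool(rows=[0,0.0019,-0.0029,0,0,0,0,0,0.0017,-0.003,0,0,0,0])

```text
time_s: 4.58
position: [0.6129, 0.0157, 0.2064]
tool_rot: [[1.0, 0.002, 0.001], [-0.001, 0.0, 1.0], [0.002, -1.0, 0.0]]
ft_force: [0.2, 1.5, 4.9]
grip_width: 0.0255
```

Call:
servo_tool(rows=[0,0.0016,-0.0032,0,0,0,0,0,0.0013,-0.0032,0,0,0,0])

```text
time_s: 4.75
position: [0.6157, 0.0092, 0.2064]
tool_rot: [[1.0, 0.002, 0.001], [-0.001, 0.0, 1.0], [0.002, -1.0, 0.0]]
ft_force: [-0.2, 0.8, 5.5]
grip_width: 0.0256
```

Call:
servo_tool(rows=[0,0.0011,-0.0033,0,0,0,0,0,0.0008,-0.0034,0,0,0,0])

```text
time_s: 4.92
position: [0.6176, 0.0025, 0.2064]
tool_rot: [[1.0, 0.002, 0.001], [-0.001, 0.0, 1.0], [0.002, -1.0, 0.0]]
ft_force: [-0.4, 0.6, 4.8]
grip_width: 0.0256
```

Call:
servo_tool(rows=[0,0.0006,-0.0034,0,0,0,0,0,0.0004,-0.0035,0,0,0,0])

```text
time_s: 5.08
position: [0.6185, -0.0044, 0.2063]
tool_rot: [[1.0, 0.002, 0.002], [-0.002, 0.0, 1.0], [0.002, -1.0, 0.0]]
ft_force: [-1.0, 1.2, 4.8]
grip_width: 0.025
```

Call:
servo_tool(rows=[0,0.0001,-0.0035,0,0,0,0,0,-0.0001,-0.0035,0,0,0,0])

```text
time_s: 5.25
position: [0.6185, -0.0103, 0.2063]
tool_rot: [[1.0, 0.002, 0.001], [-0.001, 0.003, 1.0], [0.002, -1.0, 0.003]]
ft_force: [1.1, 9.8, 5.2]
grip_width: 0.0247
```

Call:
servo_tool(rows=[0,0,0,0,0,0,0,0,0,0,0,0,0,0])

```text
time_s: 5.42
position: [0.6185, -0.0098, 0.2063]
tool_rot: [[1.0, 0.002, 0.001], [-0.001, 0.003, 1.0], [0.002, -1.0, 0.003]]
ft_force: [0.0, 8.1, 4.9]
grip_width: 0.0251
```

```bash
python3 st.py
```

```text
5.4167 [ 0.61851 -0.00982  0.20633] F [0.03 8.09 4.86] T [1.433 0.093 0.012] w 0.0251
ang -2.11 r 0.0495 Frad -0.26 Ftan_ccw 8.08
```

Call:
servo_tool(rows=[0,0,0.001,0,0,0,0,0,0,0,0,0,0,0])

```text
time_s: 5.58
position: [0.6185, -0.0088, 0.2064]
tool_rot: [[1.0, 0.002, 0.001], [-0.001, 0.003, 1.0], [0.002, -1.0, 0.003]]
ft_force: [1.7, 7.1, 5.0]
grip_width: 0.0249
```

```bash
python3 st.py
```

```text
5.5833 [ 0.61854 -0.00884  0.20637] F [1.65 7.12 4.98] T [1.209 0.055 0.011] w 0.0249
ang -0.97 r 0.0495 Frad 1.53 Ftan_ccw 7.15
```

Call:
servo_tool(rows=[0,0,0.001,0,0,0,0,0,0,0,0,0,0,0])

```text
time_s: 5.75
position: [0.6185, -0.0081, 0.2064]
tool_rot: [[1.0, 0.002, 0.001], [-0.001, 0.002, 1.0], [0.002, -1.0, 0.002]]
ft_force: [0.4, 5.4, 6.4]
grip_width: 0.0253
```

```bash
python3 st.py
```

```text
5.75 [ 0.61854 -0.00809  0.20636] F [0.38 5.42 6.43] T [ 0.984  0.128 -0.038] w 0.0253
ang -0.1 r 0.0495 Frad 0.37 Ftan_ccw 5.42
```

Call:
servo_tool(rows=[0,0,0.001,0,0,0,0,0,0,0,0,0,0,0])

```text
time_s: 5.92
position: [0.6185, -0.0074, 0.2064]
tool_rot: [[1.0, 0.002, 0.001], [-0.001, 0.001, 1.0], [0.002, -1.0, 0.001]]
ft_force: [2.0, 4.1, 4.6]
grip_width: 0.0256
```

```bash
python3 st.py
```

```text
5.9167 [ 0.61854 -0.0074   0.20639] F [2.04 4.11 4.63] T [ 0.759  0.051 -0.073] w 0.0256
ang 0.69 r 0.0495 Frad 2.09 Ftan_ccw 4.08
```

Call:
servo_tool(rows=[0,0,0.001,0,0,0,0,0,0,0,0,0,0,0])

```text
time_s: 6.08
position: [0.6185, -0.0067, 0.2064]
tool_rot: [[1.0, 0.002, 0.001], [-0.001, 0.001, 1.0], [0.002, -1.0, 0.001]]
ft_force: [0.1, 2.9, 5.9]
grip_width: 0.0252
```

```bash
python3 st.py
```

```text
6.0833 [ 0.61852 -0.00667  0.20637] F [0.1 2.9 5.9] T [ 0.541  0.101 -0.027] w 0.0252
ang 1.54 r 0.0495 Frad 0.18 Ftan_ccw 2.89
```

Call:
servo_tool(rows=[0,0,0.001,0,0,0,0,0,0,0,0,0,0,0])

```text
time_s: 6.25
position: [0.6185, -0.006, 0.2064]
tool_rot: [[1.0, 0.002, 0.001], [-0.001, 0.0, 1.0], [0.002, -1.0, 0.0]]
ft_force: [0.3, 2.6, 4.7]
grip_width: 0.0248
```

```bash
python3 st.py; python3 - <<'E'
import numpy as np
from scipy.optimize import least_squares
P=np.array([(.5248,.0174),(.5599,.042),(.595,.035),(.5996,.0318),(.6048,.027),(.6093,.0216),(.6129,.0157),(.6157,.0092),(.6185,-.0044),(.5216,-.0252)])
f=lambda c:np.hypot(*(P-c[:2]).T)-c[2]
r=least_squares(f,[.57,-.008,.05]);print(r.x,(r.fun*1e3).round(2))
r=least_squares(lambda c:np.hypot(*(P-c[:2]).T)-.05,[.57,-.008]);print(r.x,(r.fun*1e3).round(2))
E
```

```text
6.25 [ 0.61852 -0.00595  0.20636] F [0.28 2.58 4.7 ] T [0.379 0.128 0.061] w 0.0248
ang 2.37 r 0.0496 Frad 0.39 Ftan_ccw 2.56
[ 0.56841301 -0.00742192  0.05012484] [ 0.06  0.02 -0.06 -0.02 -0.04  0.02  0.01 -0.    0.05 -0.05]
[ 0.56842519 -0.00727005] [ 0.12  0.   -0.07 -0.02 -0.02  0.04  0.06  0.06  0.16  0.14]
```

```bash
python3 arc.py 1 12 30 .0501
```

```text
[0, -0.0013, 0.0104, 0, 0, 0, 0, 0, -0.0034, 0.0099, 0, 0, 0, 0, 0, -0.0054, 0.009, 0, 0, 0, 0, 0, -0.0071, 0.0076, 0, 0, 0, 0, 0, -0.0086, 0.006, 0, 0, 0, 0, 0, -0.0097, 0.0041, 0, 0, 0, 0, 0, -0.0102, 0.002, 0, 0, 0, 0, 0, -0.0105, -0.0002, 0, 0, 0, 0, 0, -0.0102, -0.0023, 0, 0, 0, 0, 0, -0.0095, -0.0045, 0, 0, 0, 0]
[0, -0.0084, -0.0063, 0, 0, 0, 0, 0, -0.0068, -0.0079, 0, 0, 0, 0, 0, -0.0051, -0.0091, 0, 0, 0, 0, 0, -0.0031, -0.01, 0, 0, 0, 0, 0, -0.0009, -0.0105, 0, 0, 0, 0, 0, 0.0013, -0.0104, 0, 0, 0, 0, 0, 0.0034, -0.0099, 0, 0, 0, 0, 0, 0.0054, -0.009, 0, 0, 0, 0, 0, 0.0071, -0.0076, 0, 0, 0, 0, 0, 0.0086, -0.006, 0, 0, 0, 0]
[0, 0.0097, -0.0041, 0, 0, 0, 0, 0, 0.0102, -0.002, 0, 0, 0, 0, 0, 0.0105, 0.0002, 0, 0, 0, 0, 0, 0.0102, 0.0023, 0, 0, 0, 0, 0, 0.0095, 0.0045, 0, 0, 0, 0, 0, 0.0084, 0.0063, 0, 0, 0, 0, 0, 0.0068, 0.0079, 0, 0, 0, 0, 0, 0.0051, 0.0091, 0, 0, 0, 0, 0, 0.0031, 0.01, 0, 0, 0, 0, 0, 0.0009, 0.0105, 0, 0, 0, 0]
```

Call:
servo_tool(rows=[0,-0.0013,0.0104,0,0,0,0,0,-0.0034,0.0099,0,0,0,0,0,-0.0054,0.009,0,0,0,0,0,-0.0071,0.0076,0,0,0,0,0,-0.0086,0.006,0,0,0,0,0,-0.0097,0.0041,0,0,0,0,0,-0.0102,0.002,0,0,0,0,0,-0.0105,-0.0002,0,0,0,0,0,-0.0102,-0.0023,0,0,0,0,0,-0.0095,-0.0045,0,0,0,0])

```text
time_s: 7.08
position: [0.5425, 0.0357, 0.2063]
tool_rot: [[1.0, 0.003, 0.001], [-0.001, -0.001, 1.0], [0.003, -1.0, -0.001]]
ft_force: [2.3, -2.6, 3.8]
grip_width: 0.0252
```

Call:
servo_tool(rows=[0,-0.0084,-0.0063,0,0,0,0,0,-0.0068,-0.0079,0,0,0,0,0,-0.0051,-0.0091,0,0,0,0,0,-0.0031,-0.01,0,0,0,0,0,-0.0009,-0.0105,0,0,0,0,0,0.0013,-0.0104,0,0,0,0,0,0.0034,-0.0099,0,0,0,0,0,0.0054,-0.009,0,0,0,0,0,0.0071,-0.0076,0,0,0,0,0,0.0086,-0.006,0,0,0,0])

```text
time_s: 7.92
position: [0.5441, -0.0516, 0.2061]
tool_rot: [[1.0, 0.001, 0.002], [-0.002, 0.001, 1.0], [0.001, -1.0, 0.001]]
ft_force: [1.6, 6.3, 6.4]
grip_width: 0.0248
```

Call:
servo_tool(rows=[0,0.0097,-0.0041,0,0,0,0,0,0.0102,-0.002,0,0,0,0,0,0.0105,0.0002,0,0,0,0,0,0.0102,0.0023,0,0,0,0,0,0.0095,0.0045,0,0,0,0,0,0.0084,0.0063,0,0,0,0,0,0.0068,0.0079,0,0,0,0,0,0.0051,0.0091,0,0,0,0,0,0.0031,0.01,0,0,0,0,0,0.0009,0.0105,0,0,0,0])

```text
time_s: 8.75
position: [0.6187, -0.0072, 0.2062]
tool_rot: [[1.0, 0.001, 0.002], [-0.002, -0.001, 1.0], [0.001, -1.0, -0.001]]
ft_force: [-1.5, -1.7, 6.7]
grip_width: 0.0252
```

```bash
sed -i 's/\[.569,-.008\]/[.5684,-.0074]/' st.py; python3 st.py scene s2.png
```

```text
8.75 [ 0.6187  -0.00715  0.2062 ] F [-1.5  -1.67  6.66] T [-0.278  0.464 -0.039] w 0.0252
ang 0.28 r 0.0503 Frad -1.51 Ftan_ccw -1.67
```

View pics/s2.png

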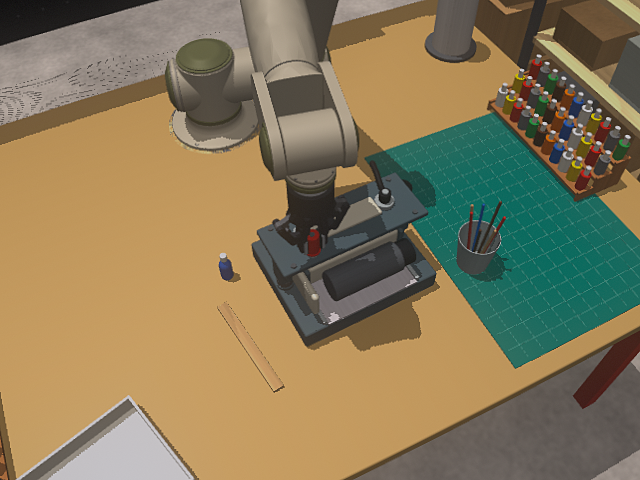

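Call:
servo_tool(rows=[0,-0.0013,0.0104,0,0,0,0,0,-0.0034,0.0099,0,0,0,0,0,-0.0054,0.009,0,0,0,0,0,-0.0071,0.0076,0,0,0,0,0,-0.0086,0.006,0,0,0,0,0,-0.0097,0.0041,0,0,0,0,0,-0.0102,0.002,0,0,0,0,0,-0.0105,-0.0002,0,0,0,0,0,-0.0102,-0.0023,0,0,0,0,0,-0.0095,-0.0045,0,0,0,0])

```text
time_s: 9.63
position: [0.5422, 0.0354, 0.2062]
tool_rot: [[1.0, 0.002, 0.001], [-0.001, 0.0, 1.0], [0.002, -1.0, 0.0]]
ft_force: [2.5, -0.2, 6.7]
grip_width: 0.0252
```

Call:
servo_tool(rows=[0,-0.0084,-0.0063,0,0,0,0,0,-0.0068,-0.0079,0,0,0,0,0,-0.0051,-0.0091,0,0,0,0,0,-0.0031,-0.01,0,0,0,0,0,-0.0009,-0.0105,0,0,0,0,0,0.0013,-0.0104,0,0,0,0,0,0.0034,-0.0099,0,0,0,0,0,0.0054,-0.009,0,0,0,0,0,0.0071,-0.0076,0,0,0,0,0,0.0086,-0.006,0,0,0,0])

```text
time_s: 10.47
position: [0.5441, -0.0516, 0.2061]
tool_rot: [[1.0, 0.001, 0.002], [-0.002, 0.001, 1.0], [0.001, -1.0, 0.001]]
ft_force: [1.3, 5.8, 7.0]
grip_width: 0.0248
```

Call:
servo_tool(rows=[0,0.0097,-0.0041,0,0,0,0,0,0.0102,-0.002,0,0,0,0,0,0.0105,0.0002,0,0,0,0,0,0.0102,0.0023,0,0,0,0,0,0.0095,0.0045,0,0,0,0,0,0.0084,0.0063,0,0,0,0,0,0.0068,0.0079,0,0,0,0,0,0.0051,0.0091,0,0,0,0,0,0.0031,0.01,0,0,0,0,0,0.0009,0.0105,0,0,0,0])

```text
time_s: 11.3
position: [0.6187, -0.0071, 0.2062]
tool_rot: [[1.0, 0.001, 0.002], [-0.002, -0.001, 1.0], [0.001, -1.0, -0.001]]
ft_force: [-1.2, -1.2, 6.9]
grip_width: 0.0249
```

```bash
python3 st.py
```

```text
11.3 [ 0.61869 -0.00714  0.20619] F [-1.15 -1.19  6.88] T [-0.285  0.504  0.019] w 0.0249
ang 0.3 r 0.0503 Frad -1.16 Ftan_ccw -1.19
```

Call:
servo_tool(rows=[0,-0.0013,0.0104,0,0,0,0,0,-0.0034,0.0099,0,0,0,0,0,-0.0054,0.009,0,0,0,0,0,-0.0071,0.0076,0,0,0,0,0,-0.0086,0.006,0,0,0,0,0,-0.0097,0.0041,0,0,0,0,0,-0.0102,0.002,0,0,0,0,0,-0.0105,-0.0002,0,0,0,0,0,-0.0102,-0.0023,0,0,0,0,0,-0.0095,-0.0045,0,0,0,0])

```text
time_s: 12.13
position: [0.5421, 0.0354, 0.2062]
tool_rot: [[1.0, 0.002, 0.001], [-0.001, 0.0, 1.0], [0.002, -1.0, 0.0]]
ft_force: [2.7, -0.2, 5.8]
grip_width: 0.025
```

Call:
servo_tool(rows=[0,-0.0084,-0.0063,0,0,0,0,0,-0.0068,-0.0079,0,0,0,0,0,-0.0051,-0.0091,0,0,0,0,0,-0.0031,-0.01,0,0,0,0,0,-0.0009,-0.0105,0,0,0,0,0,0.0013,-0.0104,0,0,0,0,0,0.0034,-0.0099,0,0,0,0,0,0.0054,-0.009,0,0,0,0,0,0.0071,-0.0076,0,0,0,0,0,0.0086,-0.006,0,0,0,0])

```text
time_s: 12.97
position: [0.5441, -0.0516, 0.2061]
tool_rot: [[1.0, 0.001, 0.002], [-0.002, 0.001, 1.0], [0.001, -1.0, 0.001]]
ft_force: [0.5, 5.9, 5.5]
grip_width: 0.0247
```

Call:
servo_tool(rows=[0,0.0097,-0.0041,0,0,0,0,0,0.0102,-0.002,0,0,0,0,0,0.0105,0.0002,0,0,0,0,0,0.0102,0.0023,0,0,0,0,0,0.0095,0.0045,0,0,0,0,0,0.0084,0.0063,0,0,0,0,0,0.0068,0.0079,0,0,0,0,0,0.0051,0.0091,0,0,0,0,0,0.0031,0.01,0,0,0,0])

```text
time_s: 13.72
position: [0.6177, -0.0176, 0.2061]
tool_rot: [[1.0, 0.001, 0.002], [-0.002, -0.001, 1.0], [0.001, -1.0, -0.001]]
ft_force: [-2.9, -0.5, 8.0]
grip_width: 0.0254
```

Call:
servo_tool(rows=[0,0.0008,0.0055,0,0,0,0,0,0,0.005,0,0,0,0,0,0,0.002,0,0,0,0,0,0,0,0,0,0,0])

```text
time_s: 14.05
position: [0.6185, -0.0047, 0.2063]
tool_rot: [[1.0, 0.002, 0.001], [-0.001, -0.0, 1.0], [0.002, -1.0, -0.0]]
ft_force: [1.7, -0.1, 7.1]
grip_width: 0.0253
```

```bash
python3 st.py
```

```text
14.05 [ 0.61847 -0.00471  0.20629] F [ 1.67 -0.09  7.12] T [-0.008 -0.053  0.026] w 0.0253
ang 3.07 r 0.0501 Frad 1.67 Ftan_ccw -0.18
```

Call:
servo_tool(rows=[0.6,0,0,0,0,0,0,0.6,0,0,0,0,0,0,0.6,0,0,0,0,0,0,0.6,0,0,0,0,0,0,0.6,0,0,0.04,0,0,0,0.6,0,0,0.04,0,0,0,0.6,-0.03,0.02,0.035,0,0,0,0.6,-0.03,0.02,0,0,0,0,0.6,-0.03,0.02,0,0,0,0,0.6,0,0,0,0,0,0])

```text
time_s: 14.88
position: [0.5289, 0.0549, 0.3155]
tool_rot: [[1.0, -0.001, -0.001], [0.001, 0.001, 1.0], [-0.001, -1.0, 0.001]]
ft_force: [1.0, -0.0, 0.4]
grip_width: 0.0514
```

```bash
python3 - <<'E'
from h import *
s=env.observe(); print(s["time_s"],s["position"],s["ft_force"])
m=cam("wrist"); np.savez("w3.npz",**m)
im=env.get_image("wrist"); cv2.imwrite("pics/w3.png",im[:,:,::-1])
m2=env.get_image("scene"); cv2.imwrite("pics/s3.png",cv2.resize(m2[140:300,210:450,::-1],None,fx=3.3,fy=3.3,interpolation=cv2.INTER_CUBIC))
for X in [(.6184,-.0047,.2445),(.5684,-.0074,.197)]: print(proj(m,X))
E
```

```text
14.8833 [0.52885124 0.05487096 0.31545281] [ 1.03859092 -0.00178092  0.43887378]
[229.7646565  375.51305038]
[235.55602102 277.66831002]
```

View pics/w3.png

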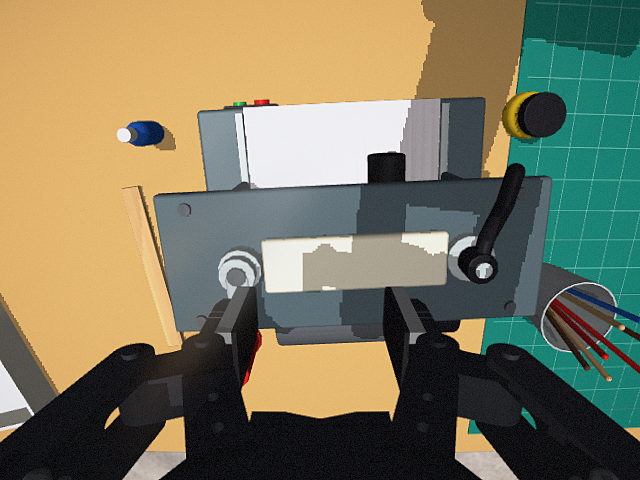

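View pics/s3.png

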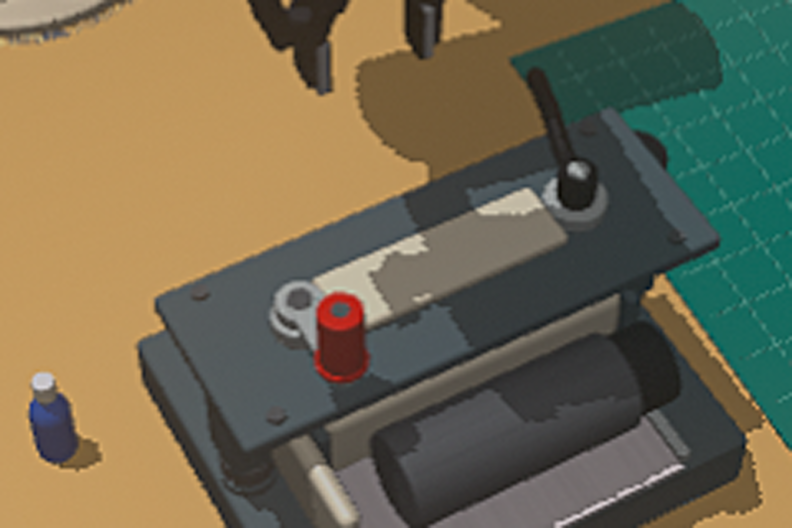

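```bash
python3 - <<'E'
from h import *
A=cam("scene"); W=dict(np.load("w3.npz"))
k0=atz(A,(280,198.7),.2445); k=atz(A,(313.3,233.0),.2445); sp=atz(A,(300.9,230.6),.197); sp3=atz(A,(210+299/3.3,140+297/3.3),.197)
for q in (k0,k,sp,sp3): print(q.round(4))
for q in (k0,k):print(np.degrees(np.arctan2(*(q-sp)[[1,0]])))
piv=np.array([.5596,.1724])
for p in [(516,172),(510,195)]:
    X=atz(W,p,.2095); d=X[:2]-piv; print(X.round(4),np.hypot(*d).round(4),np.degrees(np.arctan2(d[1],d[0])))
print("cap",atz(W,(484,268),.21).round(4),atz(W,(484,268),.225).round(4))
E
```

```text
[ 0.5211 -0.0256  0.2445]
[ 0.6172 -0.0046  0.2445]
[ 0.5691 -0.008   0.197 ]
[ 0.5676 -0.0079  0.197 ]
-159.9094241546726
4.037815184207348
[0.488  0.184  0.2095] 0.0725 170.7882860272497
[0.5034 0.1821 0.2095] 0.057 170.22836380160246
cap [0.5555 0.1706 0.21  ] [0.5495 0.1636 0.225 ]
```

Call:
servo_tool(rows=[0,-0.012,0.03,0,0,0,-4.8,0,-0.012,0.03,0,0,0,-4.7,0,-0.012,0.03,0,0,0,0,0,-0.004,0.007,-0.02,0,0,0,0,0,0,-0.03,0,0,0,0,0,0,-0.03,0,0,0,0,0,0,-0.03,0,0,0,0,0,0,-0.008,0,0,0,0,0,0,0,0,0,0])

```text
time_s: 15.73
position: [0.4932, 0.1484, 0.1944]
tool_rot: [[0.986, -0.005, 0.167], [-0.167, -0.0, 0.986], [-0.005, -1.0, -0.001]]
ft_force: [0.7, 0.2, 0.6]
grip_width: -0.0
```

```bash
python3 - <<'E'
from h import *
s=env.observe(); print(s["time_s"],s["position"],s["ft_force"],s["grip_width"],s["q"].round(1))
m=cam("wrist"); im=env.get_image("wrist"); cv2.imwrite("pics/w4.png",im[:,:,::-1])
E
```

```text
15.7333 [0.4932072  0.14844603 0.19436839] [0.67906932 0.18747514 0.62790758] -1.923159504845065e-05 [  3.6  20.2  83.3  -0.   76.7 -76.8]
```

View pics/w4.png

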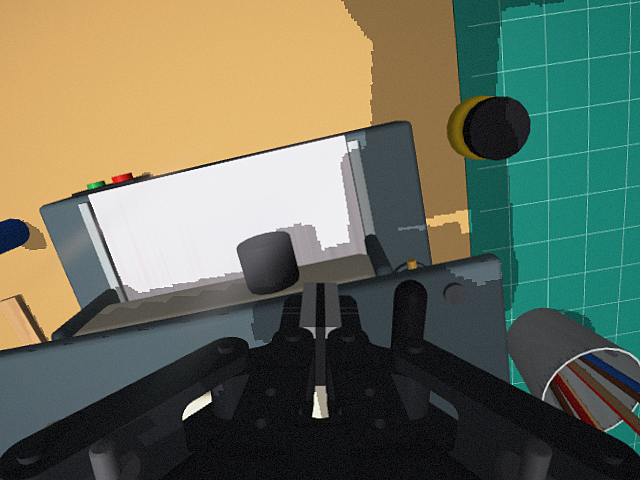

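```bash
cat > lev.py <<'E'
import numpy as np
piv=np.array([.5596,.1724]); 
def pos(t,r=.066,o=.020):
    t=np.radians(t); return piv+r*np.array([np.cos(t),np.sin(t)])+o*np.array([-np.sin(t),np.cos(t)])
cur=np.array([.4932,.1484]); T=[170.5]+list(np.arange(166.5,100,-4)); ang=-9.5
rows=[]
for i,t in enumerate(T):
    p=pos(t); d=np.round(p-cur,4); cur=cur+d; rows.append((d,0 if i==0 else -4)); 
print(T)
for i in range(0,len(rows),9): print(T[i:i+9][-1],"["+", ".join("0, %g, %g, 0, 0, 0, %g"%(d[0],d[1],a) for d,a in rows[i:i+9])+"]")
E
python3 lev.py
```

```text
[170.5, np.float64(166.5), np.float64(162.5), np.float64(158.5), np.float64(154.5), np.float64(150.5), np.float64(146.5), np.float64(142.5), np.float64(138.5), np.float64(134.5), np.float64(130.5), np.float64(126.5), np.float64(122.5), np.float64(118.5), np.float64(114.5), np.float64(110.5), np.float64(106.5), np.float64(102.5)]
138.5 [0, -0.002, 0.0152, 0, 0, 0, 0, 0, -0.0004, 0.0048, 0, 0, 0, -4, 0, -0.0002, 0.0048, 0, 0, 0, -4, 0, 0.0003, 0.0048, 0, 0, 0, -4, 0, 0.0005, 0.0048, 0, 0, 0, -4, 0, 0.0009, 0.0047, 0, 0, 0, -4, 0, 0.0012, 0.0047, 0, 0, 0, -4, 0, 0.0016, 0.0045, 0, 0, 0, -4, 0, 0.0018, 0.0045, 0, 0, 0, -4]
102.5 [0, 0.0022, 0.0043, 0, 0, 0, -4, 0, 0.0024, 0.0041, 0, 0, 0, -4, 0, 0.0028, 0.004, 0, 0, 0, -4, 0, 0.003, 0.0037, 0, 0, 0, -4, 0, 0.0032, 0.0036, 0, 0, 0, -4, 0, 0.0035, 0.0033, 0, 0, 0, -4, 0, 0.0038, 0.003, 0, 0, 0, -4, 0, 0.0039, 0.0028, 0, 0, 0, -4, 0, 0.0041, 0.0025, 0, 0, 0, -4]
```

Call:
servo_tool(rows=[0,-0.001,0.008,0,0,0,0,0,-0.001,0.0072,0,0,0,0,0,-0.0004,0.0048,0,0,0,-4,0,-0.0002,0.0048,0,0,0,-4,0,0.0003,0.0048,0,0,0,-4,0,0.0005,0.0048,0,0,0,-4,0,0.0009,0.0047,0,0,0,-4,0,0.0012,0.0047,0,0,0,-4,0,0.0016,0.0045,0,0,0,-4,0,0.0018,0.0045,0,0,0,-4])

```text
time_s: 16.62
position: [0.4973, 0.2025, 0.1978]
tool_rot: [[0.746, 0.002, 0.666], [-0.666, -0.0, 0.746], [0.002, -1.0, 0.001]]
ft_force: [-0.3, -3.3, 0.2]
grip_width: -0.0006
```

```bash
python3 st.py wrist w5.png
```

```text
16.6167 [0.49732 0.20248 0.19781] F [-0.35 -3.26  0.22] T [-0.344  0.058 -0.052] w -0.0006
ang 108.71 r 0.2216 Frad -2.98 Ftan_ccw 1.37
```

View pics/w5.png

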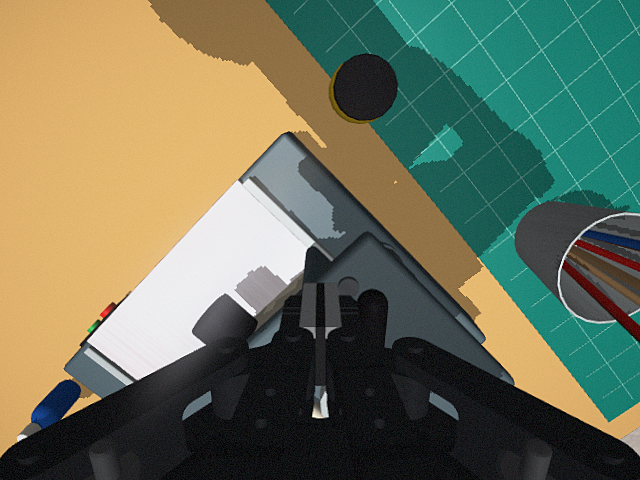

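Call:
servo_tool(rows=[0,0.0022,0.0043,0,0,0,-4,0,0.0024,0.0041,0,0,0,-4,0,0.0028,0.004,0,0,0,-4,0,0.003,0.0037,0,0,0,-4,0,0.0032,0.0036,0,0,0,-4,0,0.0035,0.0033,0,0,0,-4,0,0.0038,0.003,0,0,0,-4])

```text
time_s: 17.25
position: [0.5179, 0.2283, 0.1975]
tool_rot: [[0.347, 0.001, 0.938], [-0.938, 0.0, 0.347], [0.0, -1.0, 0.001]]
ft_force: [-1.5, -2.3, 0.6]
grip_width: -0.0
```

```bash
python3 st.py
```

```text
17.25 [0.51792 0.22835 0.1975 ] F [-1.54 -2.27  0.62] T [-0.261  0.186 -0.031] w -0.0
ang 102.09 r 0.2411 Frad -1.9 Ftan_ccw 1.98
```

Call:
servo_tool(rows=[0,0.0039,0.0028,0,0,0,-4,0,0.0041,0.0025,0,0,0,-4])

```text
time_s: 17.42
position: [0.5259, 0.2336, 0.1975]
tool_rot: [[0.214, 0.001, 0.977], [-0.977, 0.0, 0.214], [0.0, -1.0, 0.001]]
ft_force: [-0.9, -0.7, 0.8]
grip_width: -0.0002
```

Call:
servo_tool(rows=[0,0.0042,0.0021,0,0,0,-4])

```text
time_s: 17.5
position: [0.5301, 0.2358, 0.1975]
tool_rot: [[0.145, 0.001, 0.989], [-0.989, 0.0, 0.145], [0.0, -1.0, 0.001]]
ft_force: [-0.8, -1.5, -0.4]
grip_width: -0.0002
```

```bash
python3 st.py
```

```text
17.5 [0.53009 0.23578 0.19747] F [-0.81 -1.53 -0.4 ] T [-0.221  0.21  -0.009] w -0.0002
ang 98.95 r 0.2462 Frad -1.38 Ftan_ccw 1.04
```

Nominally at 98.5°; now in small straight pushes until resistance.

Call:
servo_tool(rows=[0,0.0025,0.0005,0,0,0,-2])

```text
time_s: 17.58
position: [0.5321, 0.2366, 0.1973]
tool_rot: [[0.11, -0.001, 0.994], [-0.994, 0.001, 0.11], [-0.001, -1.0, -0.001]]
ft_force: [-13.5, 1.3, 2.6]
grip_width: -0.0003
```

Call:
servo_tool(rows=[0,0.0025,0.0003,0,0,0,0])

```text
time_s: 17.67
position: [0.5324, 0.2367, 0.1971]
tool_rot: [[0.112, -0.006, 0.994], [-0.994, -0.0, 0.112], [-0.0, -1.0, -0.006]]
ft_force: [-21.8, -3.5, 7.5]
grip_width: -0.0001
```

```bash
python3 st.py
```

```text
17.6667 [0.53242 0.23672 0.19709] F [-21.75  -3.48   7.51] T [-0.369  3.376  0.033] w -0.0001
ang 98.38 r 0.2468 Frad -0.27 Ftan_ccw 22.03
```

Call:
servo_tool(rows=[0,-0.005,0,0,0,0,0,0,-0.015,0,0,0,0,0,0,-0.015,0,0.01,0,0,0,0,-0.02,0,0.035,0,0,0,0,-0.03,0,0.025,0,0,0,0,-0.04,0,0.01,0,0,0,0.3,-0.03,0.01,0,0,0,0,0.3,0,0,0,0,0,0,0.3,0,0,0,0,0,0])

```text
time_s: 18.42
position: [0.3792, 0.2467, 0.2779]
tool_rot: [[0.115, 0.003, 0.993], [-0.993, 0.001, 0.115], [-0.001, -1.0, 0.003]]
ft_force: [0.3, 0.1, -0.4]
grip_width: 0.0255
```

```bash
python3 - <<'E'
from h import *
s=env.observe(); print(s["time_s"],s["position"],s["ft_force"],s["grip_width"])
m2=env.get_image("scene"); cv2.imwrite("pics/s5f.png",m2[:,:,::-1]); cv2.imwrite("pics/s5.png",cv2.resize(m2[140:300,210:450,::-1],None,fx=3.3,fy=3.3,interpolation=cv2.INTER_CUBIC))
m2=env.get_image("side"); cv2.imwrite("pics/d5.png",m2[:,:,::-1])
E
```

```text
18.4167 [0.37916208 0.24669205 0.27794087] [ 0.34668653  0.13555977 -0.42769053] 0.02553577614664067
```

View pics/s5.png

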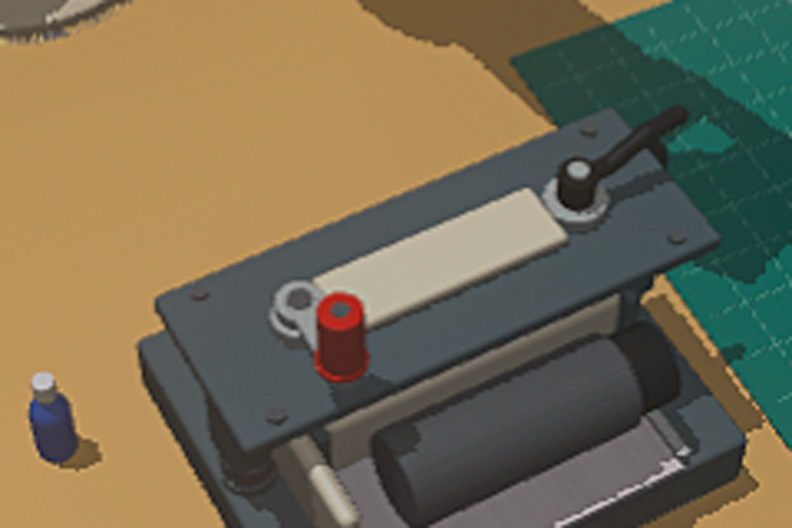

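View pics/d5.png

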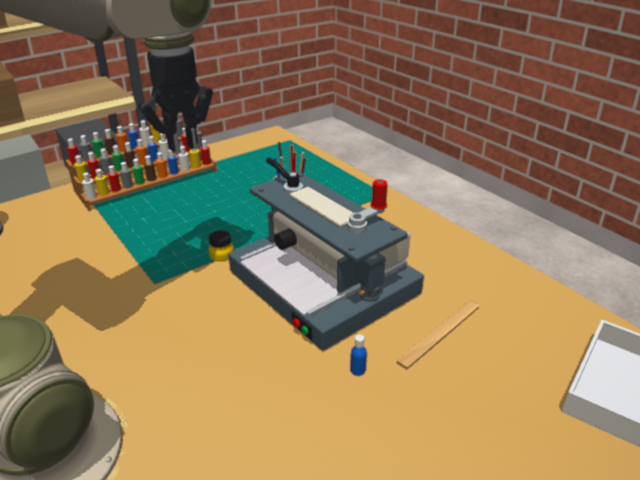

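```bash
python3 - <<'E'
from h import *
A=cam("scene"); piv=np.array([.5596,.1724])
X=atz(A,(210+678/3.3,140+117/3.3),.2095); d=X[:2]-piv; print(X,np.hypot(*d),np.degrees(np.arctan2(d[1],d[0])), "home ~96.9")
k=atz(A,(210+341/3.3,140+307/3.3),.2445); print(k)
s=env.observe(); print(s["qvel"].round(2),s["time_s"])
E
```

```text
[0.55218772 0.2419417  0.2095    ] 0.06993561111091025 96.08404447111049 home ~96.9
[ 0.61726075 -0.00460726  0.2445    ]
[-0.7   1.24 -0.13  0.06 -0.08  0.19] 18.5167
```

```bash
python3 -c "
from rig import env
print(env.close_job())"
```

```text
the job is handed in; nothing more can be done
None
```

The sander is set for 3 mm strip: the head is three full turns above its stop and the lock lever is home. I handed the job in at 18.5 s of the 72 s allowed.

- **Finding the stop:** I gripped the knob and wound the crank clockwise in small steps. The stop showed at about 10 N, well below forcing. I backed off to find where the push on the knob drops to zero, at y ≈ −4.7 mm in the robot's frame.
- **Three turns up:** I wound the head up three turns to the same knob position (−4.7 mm) with almost no load left on the crank (about −0.2 N). I estimate it is within about 1° of three turns. After letting go, the scene camera still showed the knob there.
- **Lock lever:** I pushed it clockwise with closed fingers. Resistance jumped to 13 N and then 22 N with almost no further movement. The camera puts it at 96° in the robot's frame, against about 97° expected for fully home, which is within measurement error.

**Last checks:** the gripper touched nothing, and the dropper bottle, pot, strip and bucket looked undisturbed. The only disagreement was at the start, when the cameras put the crank axis up to 5 mm apart. I used the centre from the arm's own path around the crank instead, which fitted to about 0.1 mm.

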